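File a job box in the watch bench drawer

ROBOT

A 6-joint arm with a two-finger parallel gripper is mounted at the origin on the work surface. World frame = base frame: x ahead of the robot, y to its left, z up, the work surface at z = 0. Lengths are in m, angles in rad, forces in N, time in s.
With the tool pointing down it reaches from about 0.3 to 0.775 m from the base axis. Payload 14.6 kg.
Tool frame: the origin (TCP) lies at the very end of the fingers, on their centre line; the grasp point (between the pads) lies 19 mm behind it (ctrl.hold_point_z is the distance from the TCP to the grasp point, in m); x points along the fingers, y is the direction in which the jaws open and shut, and the axes are right-handed (so a half turn about x gives the same grasp; the last joint's range is limited). The gripper opens to 94 mm and grips with 3 to 60 N. Pads are 16 mm wide; open, the fingers measure 119 mm over their backs; the gripper's body (75 mm by 177 mm) begins 78 mm behind the grasp point.
Start: joints at [-0.067, 0.3, 1.521, -0, 1.321, -0.067], TCP at [0.55, -0, 0.205] pointing down, gripper open.
Joint ranges: [-3.03, 3.03], [-0.79, 2.21], [0.23, 2.52], [-1.04, 4.18], [0, 3.07], [-2.55, 2.55]. Speed limits (rad/s): [2.22, 2.22, 2.57, 3.14, 3.14, 3.14].

INTERFACE

Orientations are given as [roll, pitch, yaw] about the fixed x, y, z axes, in that order (R = Rz(yaw) Ry(pitch) Rx(roll)).
In Python, from station import get_obs, camera, ticket, ctrl gives the robot as it stands.
- The arm moves only by the tool step_arm, never from a script. Its argument "motion" is a list that holds one entry, the list of rows, each a list of 6 numbers: the shift along the tool's x, y, z in m, then the turn, a rotation vector about the tool's x, y, z in degrees. A call has 1 to 12 rows; each row shifts and turns the commanded pose from where the row before left it, along the tool's axes as they then stand; what a row does not reach is not made up. A row lasts 1/8 s, in which the tool goes at most 62.5 mm and 10.7 degrees, less where a joint would pass 70% of its speed; a pose out of reach is approached as far as the arm can. A call is refused whole if a number of a shift passes 0.0625 or a number of a turn 10.7, either way. A call with a gripper value outside its range is refused whole. "fingers" is the finger opening in m, from 0 to 0.094, set as the call begins (left out, the last holds). The fingers move at their own pace and stop on an object; "squeeze" is the grip in N (left out, the last holds). Time passes only in rows, so rows that do not move let the fingers close. It gives the time, the measured TCP pose, the force and the opening at its end, in the units of the state.
- get_obs(): the state, without advancing time (a new reading comes with each control period).
- camera(name): name is "scene" or "side" or "wrist"; returns a dict with "pixels" (420x560x3 uint8, red, green, blue), "fx", "fy", "cx", "cy" (pixels), "extrinsics" (4x4, takes a point from world to camera coordinates); the wrist camera has in their place "T_tool_cam" (4x4, takes a point from camera to tool coordinates, whose origin is the TCP and whose axes are the tool frame's). Camera axes: x right, y up, looking along -z (the intrinsics and any distortion apply to the point x, -y, -z); pixel columns grow to the right and rows downward; lengths in m; the calibration is good to about 2 mm. A picture is of the moment at which its call begins: read the wrist's pose just before it. There is no depth.
- ticket.hand_in(): hands the job in, once; it reports no verdict.
The state is a dict: "time_s": time; "qpos": joint angles; "joint_vel": joint speeds; "tau": joint torques, N m; "ee_pos": TCP position; "eef_rot": TCP orientation; "force": force on the tool from outside, world axes, zero at the start; "moment": the same for the moment, N m; "grip_width": finger opening in m.
Only numpy, scipy, OpenCV 4.12 (cv2) and the standard library are available. Lean on these libraries where they do the work, as an engineer would, in place of code of your own. Each camera call takes 0.05 s, during which the arm holds its last target.

TASK

Take the green job box out of the wooden rack and set it down upright on the black mat, let go, then take it again by its long sides. Lower it (do not drop it) into the empty compartment at the front of the open drawer, upright and with its long side running front to back, and slide the drawer fully home without slamming it; leave the other boxes and bench things where they are.

Things in the scene. Friction and masses are not known exactly. Their poses are not given: they have to be found in the camera images.
- green_box: The thing to file: green closed plastic job box, 60 long (x) x 26 wide (y) x 32 high (z), lid with a white blank label on top; origin at the centre of its underside. About 120 g, varies.
- blue_box: Bystander, in the rack beside the green one: blue closed plastic job box, 60 long (x) x 26 wide (y) x 32 high (z), lid with a white blank label on top; origin at the centre of its underside.
- yellow_box: Bystander, in the rack: yellow closed plastic job box, 60 long (x) x 26 wide (y) x 32 high (z), lid with a white blank label on top; origin at the centre of its underside.
- rack: Fixed wooden rack, 44 (x) x 134 (y), origin at the centre of its underside. Three slots side by side along its y, at y = -42, 0 and +42, each 30 wide; floor 14 above the bench, partitions 12 thick up to 42 above the bench. A box sits in each slot (any order), long axis along rack x, its two ends sticking out about 8 (4 to 12) past the rack and its top 4 above the partitions: only the ends can be gripped there; the gap between neighbouring boxes is 16.
- mat: Fixed black rubber mat, 150 (x) x 110 (y) x 2 thick, origin at the centre of its underside.
- cabinet: Fixed wooden bench cabinet of two drawers (the lower one is a dummy), 240 deep (x) x 220 wide (y) x 125 high; origin at the centre of its underside; -x is its front. The upper drawer slides out along -x.
- drawer (a joint): How far the upper drawer is out, in m: 0 is fully home, 0.16 the stop. Starts at 0.112 to 0.14. Slides with about 1.5 N of friction plus 5 N per m/s, stays where it is left, no spring or catch. A 16 thick front panel, 208 wide, its top 117 above the bench, forms its front.
- compartment (a point): Centre of the floor of the empty front-left compartment (left as seen by the robot: +y), moves with the drawer; axes as the cabinet's (x to the rear, y left, z up). The floor is 70 above the bench. Inside 68 (x, front to back) x 88 (y) with walls 34 high (the front panel 47 high): 4 to spare at each end of the box, 31 beside each long side. The right-hand compartment is full of fixed tins up to 24 high; behind the 6 thick cross wall a cardboard block fills the rear.
- drawer_handle (a point): Centre of the brass bar handle of the drawer, moves with it; axes as the cabinet's. The bar is 90 long (y), 10 thick (x), 12 high, 96 above the bench; its middle stands 22 in front of the front panel's outer face. Pushing the bar towards +x of the cabinet shuts the drawer.
- loupe: Bystander: black eye loupe, 34 across, 30 high, origin under its centre.
- bottle: Bystander: white bottle with blue cap, 44 across, 110 high, origin under its centre.
- screwdriver: Bystander: red-handled screwdriver, 130 long, lying on the bench beyond the rack.
- jar: Bystander: amber jar, 48 across, 50 high, origin under its centre.
- tool_cup: Bystander: brass cup, 70 across, 85 high, origin under its centre.
Not all that is in view belongs to the job. Several things have the shape of the green_box; the one meant has the colours described above.

How it is judged:
By the outcome, as a careful person would: the job done as asked, in the order asked, and still so for the second after the job is handed in, with the robot touching nothing.
It also fails if it takes over 69 s, if anything falls off the work surface, if the arm or the gripper's body presses on something with over 40 N, if the wrist force passes 120 N, or if a joint passes its speed limit or range.

## Working session

There is one attempt and no reset: what is moved stays moved. The work goes in short steps, Python scripts to look and compute and a tool call to move; the robot and the scene stay as the last step left them, time stands still between calls to the robot, and variables do not carry over. Pictures are saved under pics/ and viewed, and the job is handed in when it is done.

Besides the shell and the picture viewer there is one more tool, called after ">>>" as a command line: name --argument value ..., lists and objects as JSON in quotes. step_arm: Moves the arm, as the interface text tells. Its arguments: {"type":"object","properties":{"motion":{"type":"array","items":{"type":"array","items":{"type":"array","items":{"type":"number"}}}},"fingers":{"type":"number"},"squeeze":{"type":"number"}},"required":["motion"]}

```bash
mkdir -p pics; ls
python3 - <<'E'
from station import get_obs, camera, ticket, ctrl
import cv2,pickle
o=get_obs(); print(o)
d={}
for n in("scene","side","wrist"):
    c=camera(n); d[n]=c; cv2.imwrite(f"pics/{n}0.png",c["pixels"][:,:,::-1]); print(n,{k:v for k,v in c.items() if k!="pixels"})
pickle.dump((o,d),open("v0.pkl","wb"))
E
```

```text
pics
{'time_s': 0.0, 'qpos': array([-6.66024251e-02,  3.00442872e-01,  1.52158281e+00,  2.31790138e-06,
        1.32074475e+00, -6.65999196e-02]), 'joint_vel': array([ 0.00012885, -0.00108185,  0.00080482, -0.0012708 ,  0.00100387,
        0.00046303]), 'tau': array([-1.53750298e-03, -5.31805658e+01, -3.52735734e+01,  7.07558286e-02,
        2.43994006e-02, -4.79655944e-05]), 'ee_pos': array([5.49724515e-01, 1.47171011e-05, 2.04901098e-01]), 'eef_rot': array([-1.63930249,  1.56961854,  3.07308341]), 'force': array([ 0.22147452,  0.76446465, -0.13632736]), 'moment': array([ 0.01829896,  0.03397521, -0.02091535]), 'grip_width': 0.09407310645675068}
scene {'fx': 441.3368620849786, 'fy': 441.3368620849786, 'cx': 280.12443977169437, 'cy': 206.7391087060452, 'extrinsics': array([[-0.81929694,  0.57318653, -0.01448212,  0.49670303],
       [-0.39357473, -0.54383833,  0.74117393,  0.12922264],
       [ 0.41695498,  0.61294133,  0.67115681, -1.56174123],
       [ 0.        ,  0.        ,  0.        ,  1.        ]])}
side {'fx': 385.2393429844398, 'fy': 385.2393429844398, 'cx': 284.7368513015963, 'cy': 206.60768759070183, 'extrinsics': array([[ 0.95881597, -0.28294971, -0.02472638, -0.559788  ],
       [ 0.16314955,  0.47740472,  0.86340429, -0.15850688],
       [-0.2324955 , -0.83187992,  0.50390638, -1.06665583],
       [ 0.        ,  0.        ,  0.        ,  1.        ]])}
wrist {'fx': 371.8260050368909, 'fy': 371.8260050368909, 'cx': 275.7752271425304, 'cy': 210.8303386339008, 'T_tool_cam': array([[-8.77849283e-04,  2.45993091e-01, -9.69271184e-01,
        -1.80101519e-01],
       [ 9.99999483e-01, -2.80616684e-04, -9.76897499e-04,
        -5.04786326e-04],
       [-5.12303701e-04, -9.69271541e-01, -2.45992718e-01,
        -7.16596847e-02],
       [ 0.00000000e+00,  0.00000000e+00,  0.00000000e+00,
         1.00000000e+00]])}
```

View pics/scene0.png

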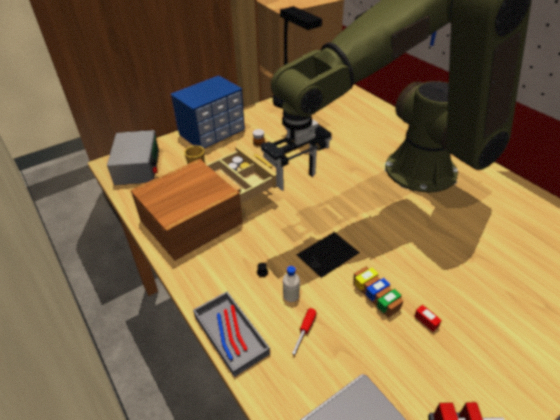

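View pics/side0.png

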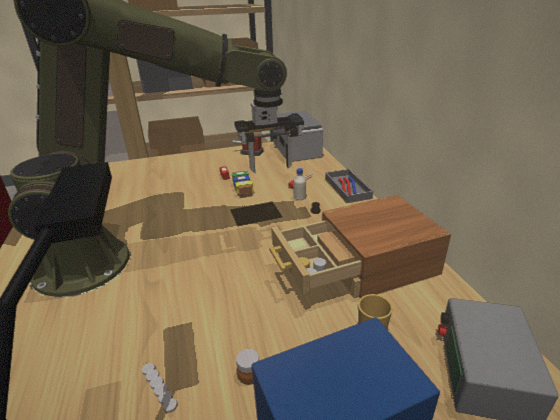

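View pics/wrist0.png

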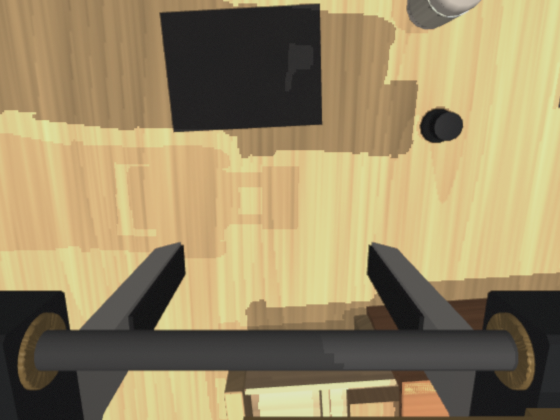

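```bash
cat > h.py <<'E'
import numpy as np,cv2,pickle
from scipy.spatial.transform import Rotation as Ro
def Rt(o): return Ro.from_euler('xyz',o['eef_rot']).as_matrix()
def wc(c,o=None):
    """camera-to-world"""
    if 'extrinsics' in c: return np.linalg.inv(c['extrinsics'])
    T=np.eye(4);T[:3,:3]=Rt(o);T[:3,3]=o['ee_pos'];return T@c['T_tool_cam']
def ray(c,u,v,o=None):
    T=wc(c,o);d=np.array([(u-c['cx'])/c['fx'],-(v-c['cy'])/c['fy'],-1]);return T[:3,3],T[:3,:3]@d
def pl(c,u,v,z,o=None):
    p,d=ray(c,u,v,o);return p+d*(z-p[2])/d[2]
def proj(c,P,o=None):
    T=np.linalg.inv(wc(c,o));q=T[:3,:3]@np.asarray(P)+T[:3,3];return np.array([c['cx']+c['fx']*q[0]/-q[2],c['cy']-c['fy']*q[1]/-q[2]])
def tri(rs):
    A=np.zeros((3,3));b=np.zeros(3)
    for p,d in rs:
        d=d/np.linalg.norm(d);M=np.eye(3)-np.outer(d,d);A+=M;b+=M@p
    return np.linalg.solve(A,b)
def crop(c,x0,y0,x1,y1,s,name):
    cv2.imwrite(name,cv2.resize(c['pixels'][y0:y1,x0:x1,::-1],None,fx=s,fy=s,interpolation=cv2.INTER_CUBIC))
def snap(names):
    from station import get_obs,camera
    d={};o=get_obs()
    for n in names:d[n]=(get_obs(),camera(n))
    return o,d
E
python3 - <<'E'
from h import *
o,d=pickle.load(open('v0.pkl','rb'))
print(Rt(o).round(3))
crop(d['scene'],340,250,450,340,7,'pics/s1.png')
crop(d['side'],210,155,320,225,7,'pics/d1.png')
crop(d['side'],260,200,370,300,6,'pics/d2.png')
crop(d['scene'],195,120,305,220,6,'pics/s2.png')
for n,p in(('scene',(389,300)),('side',(241,183))): print(n,pl(d[n],*p,.046))
c=d['wrist']
m=[pl(c,u,v,.002,o) for u,v in((162,12),(319,4),(322,123),(174,131))];print(np.round(m,3))
E
```

```text
[[-0.001  1.    -0.   ]
 [ 0.    -0.    -1.   ]
 [-1.    -0.001 -0.   ]]
scene [0.52006524 0.35093249 0.046     ]
side [0.49783056 0.25469113 0.046     ]
[[0.443 0.166 0.002]
 [0.59  0.173 0.002]
 [0.596 0.065 0.002]
 [0.447 0.057 0.002]]
```

View pics/s1.png

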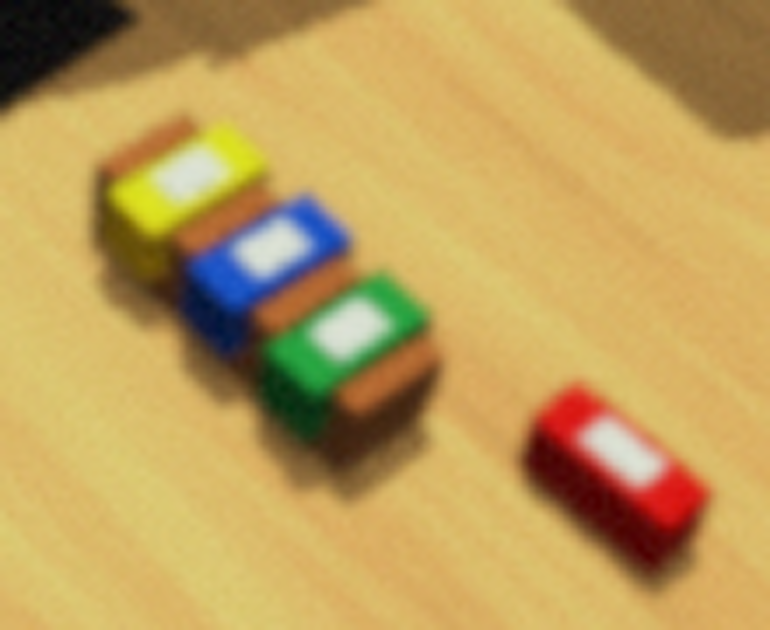

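View pics/d1.png

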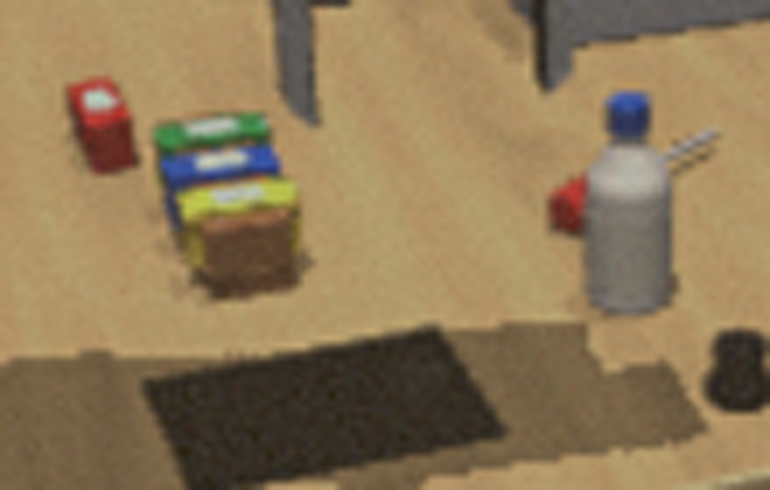

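View pics/d2.png

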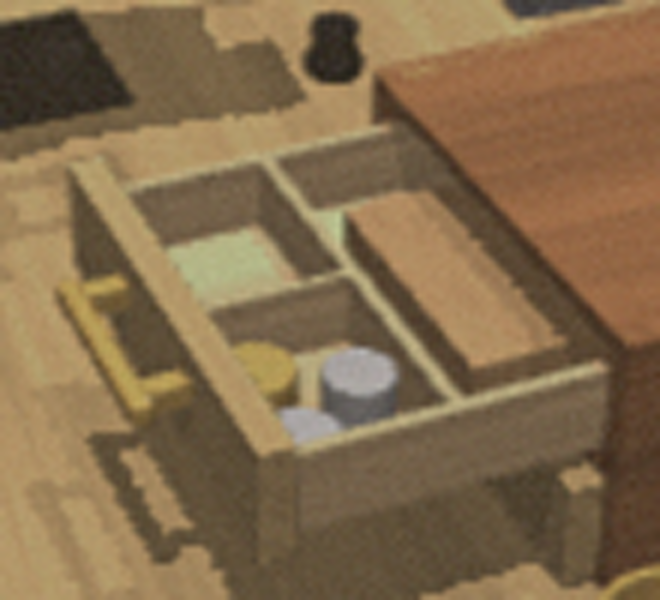

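View pics/s2.png

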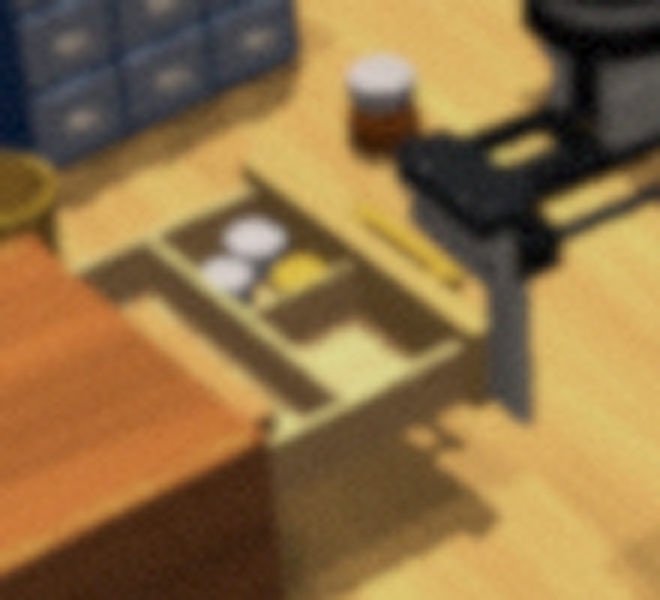

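Run:
```python
from h import *
o,d=pickle.load(open('v0.pkl','rb'))
S,D=d['scene'],d['side']
for n,a,b in(('g',(350,327),(215,128)),('b',(272,247),(222,160)),('y',(192,174),(240,194))):
    p=(340+a[0]/7-.5,250+a[1]/7-.5);q=(210+b[0]/7-.5,155+b[1]/7-.5)
    print(n,pl(S,*p,.046).round(4),pl(D,*q,.046).round(4),tri([ray(S,*p),ray(D,*q)]).round(4))
for n,z,b in(('panelL outer',.117,(70,168)),('panelR outer',.117,(260,458)),('panelL in',.117,(103,158)),('panelR in',.117,(298,450)),('crosswall top L',.104,(270,160)),('hL',.102,(62,290)),('hR',.102,(135,415)),('floorFL?',.07,(165,248)), ('cab front top L',.125,(378,75)),('cabRfronttop',.125,(625,347))):
    print(n,pl(D,260+b[0]/6-.5,200+b[1]/6-.5,z).round(4))
for n,z,b in(('panelL',.117,(490,335)),('panelR',.117,(248,165)),('cabL front top',.125,(268,435))):
    print('scene',n,pl(S,195+b[0]/6-.5,120+b[1]/6-.5,z).round(4))
for n,z,p in(('cabtop back L',.125,(168,252)),('cabtop front L',.125,(241,197)),('bR',.125,(135,196)),('fR',.125,(202,165)),('loupe',.0,(262,273)),('bottle',0,(291,298))): print(n,pl(S,*p,z).round(3))
for n,z,p in(('cabtop FL',.125,(323,213)),('BL',.125,(398,198)),('BR',.125,(447,236)),('FR',.125,(364,257))): print(n,pl(D,*p,z).round(3))
```

```text
g [0.5108 0.3435 0.046 ] [0.5111 0.3399 0.046 ] [0.5109 0.3429 0.045 ]
b [0.5081 0.3014 0.046 ] [0.5073 0.2999 0.046 ] [0.5076 0.3011 0.0453]
y [0.5083 0.2592 0.046 ] [0.5085 0.2576 0.046 ] [0.5084 0.2589 0.0455]
panelL outer [ 0.5023 -0.1635  0.117 ]
panelR outer [ 0.5189 -0.3668  0.117 ]
panelL in [ 0.5178 -0.1605  0.117 ]
panelR in [ 0.5332 -0.3669  0.117 ]
crosswall top L [ 0.5917 -0.1661  0.104 ]
hL [ 0.4815 -0.2273  0.102 ]
hR [ 0.4879 -0.3123  0.102 ]
floorFL? [ 0.542 -0.169  0.07 ]
cab front top L [ 0.6495 -0.1463  0.125 ]
cabRfronttop [ 0.665  -0.3585  0.125 ]
scene panelL [ 0.5126 -0.1522  0.117 ]
scene panelR [ 0.5348 -0.3583  0.117 ]
scene cabL front top [ 0.6509 -0.1425  0.125 ]
cabtop back L [ 0.92  -0.046  0.125]
cabtop front L [ 0.658 -0.12   0.125]
bR [ 0.907 -0.306  0.125]
fR [ 0.678 -0.325  0.125]
loupe [0.711 0.062 0.   ]
bottle [0.695 0.177 0.   ]
cabtop FL [ 0.649 -0.152  0.125]
BL [ 0.879 -0.143  0.125]
BR [ 0.89  -0.346  0.125]
FR [ 0.666 -0.358  0.125]
```

>>> step_arm --motion '[[[0,-0.005,-0.03,0,0,0],[0,-0.006,-0.05,0,0,0],[0,-0.008,-0.06,0,0,0],[0,-0.008,-0.06,0,0,0],[0,-0.006,-0.05,0,0,0],[0,-0.005,-0.03,0,0,0],[0,-0.001,-0.02,0,0,0],[0,0,0,0,0,0],[0,0,0,0,0,0]]]' --fingers 0.094

```text
time_s: 1.27
ee_pos: [0.5113, 0.299, 0.2054]
eef_rot: [-0.466, 1.57, -2.038]
force: [-0.4, -0.7, 0.0]
grip_width: 0.0939
```

Run:
```python
from h import *
o,d=snap(['wrist','side'])
pickle.dump((o,d),open('v1.pkl','wb'));print(o['time_s'],o['ee_pos'],Rt(o).round(3),o['joint_vel'].round(3))
for n in d: cv2.imwrite(f'pics/{n}1.png',d[n][1]['pixels'][:,:,::-1])
D=d['side'][1]; crop(D,255,195,365,290,7,'pics/d3.png')
```

```text
1.275 [0.51132517 0.29898739 0.20535174] [[-0.     1.    -0.001]
 [-0.    -0.001 -1.   ]
 [-1.    -0.     0.   ]] [-0.006 -0.004  0.002  0.002  0.     0.003]
```

View pics/wrist1.png

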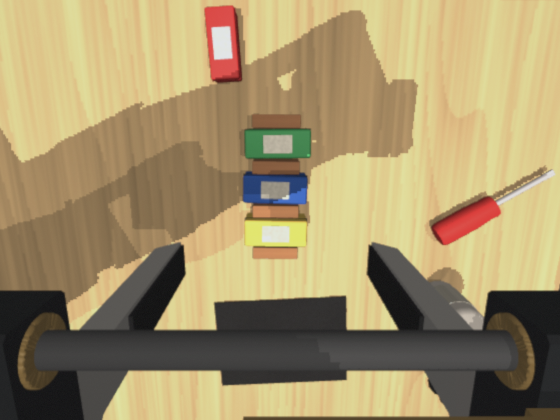

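Run:
```python
from h import *
o,d=pickle.load(open('v1.pkl','rb'))
o,c=d['wrist']
crop(c,205,95,345,275,4,'pics/w1z.png')
hsv=cv2.cvtColor(c['pixels'],cv2.COLOR_RGB2HSV)
for n,lo,hi in(('g',50,80),('b',105,125),('y',25,33)):
    m=((hsv[...,0]>=lo)&(hsv[...,0]<=hi)&(hsv[...,1]>150)).astype(np.uint8)
    m[:, :225]=0;m[:,335:]=0;m[:100]=0;m[270:]=0
    m=cv2.morphologyEx(m,cv2.MORPH_CLOSE,np.ones((3,3)))
    cs=max(cv2.findContours(m,0,2)[0],key=cv2.contourArea)
    r=cv2.minAreaRect(cs);print(n,r)
    bx=cv2.boxPoints(r);P=np.array([pl(c,u,v,.046,o) for u,v in bx]);print(P[:,:2].round(4).tolist(),P.mean(0).round(4))
```

```text
Traceback (most recent call last):
ValueError: max() iterable argument is empty
```

View pics/w1z.png

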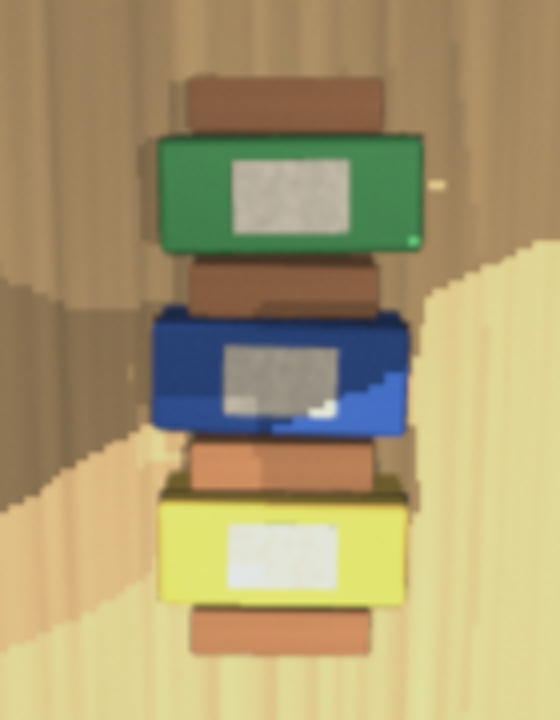

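View pics/d3.png

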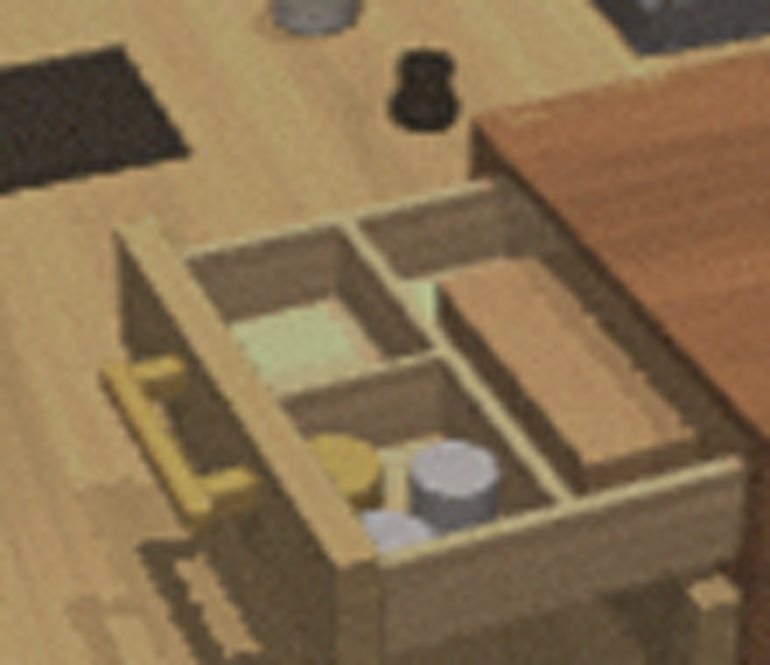

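Run:
```python
from h import *
o,d=pickle.load(open('v1.pkl','rb'))
o,c=d['wrist']
f=lambda u,v,z=.046: pl(c,205+u/4-.5,95+v/4-.5,z,o).round(4)
for p in((160,137),(423,135),(421,252),(160,252),(291,197),(281,381),(283,556)):print(p,f(*p))
print('rack',[f(*p,.042) for p in((190,77),(382,77),(191,608),(370,608))])
print('mat',[pl(c,u,v,.002,o).round(3) for u,v in((216,303),(346,297),(346,379),(222,384))])
```

```text
(160, 137) [0.4833 0.36   0.046 ]
(423, 135) [0.5419 0.3604 0.046 ]
(421, 252) [0.542  0.3344 0.046 ]
(160, 252) [0.4827 0.3345 0.046 ]
(291, 197) [0.5125 0.3468 0.046 ]
(281, 381) [0.5102 0.3046 0.046 ]
(283, 556) [0.5106 0.2621 0.046 ]
rack [array([0.4899, 0.373 , 0.042 ]), array([0.5328, 0.3729, 0.042 ]), array([0.4881, 0.2475, 0.042 ]), array([0.5319, 0.2475, 0.042 ])]
mat [array([0.443, 0.165, 0.002]), array([0.591, 0.173, 0.002]), array([0.596, 0.065, 0.002]), array([0.446, 0.058, 0.002])]
```

>>> step_arm --motion '[[[0,0,-0.017,0,0,0],[0,0.001,-0.02,0,0,0],[0.02,0,-0.01,0,0,0],[0.04,0,0,0,0,0],[0.04,0,0,0,0,0],[0.03,0,0,0,0,0],[0.025,0,0,0,0,0],[0.016,0,0,0,0,0],[0,0,0,0,0,0],[0,0,0,0,0,0]]]'

```text
time_s: 2.62
ee_pos: [0.5124, 0.3474, 0.0352]
eef_rot: [2.114, 1.57, 0.543]
force: [-0.1, -0.1, 0.6]
grip_width: 0.0939
```

Run:
```python
from h import *
o,d=snap(['wrist','side'])
pickle.dump((o,d),open('v2.pkl','wb'));print(o['time_s'],o['ee_pos'],o['force'])
cv2.imwrite('pics/w2.png',d['wrist'][1]['pixels'][:,:,::-1]);crop(d['side'][1],190,120,310,210,6,'pics/d4.png')
```

```text
2.625 [0.51235893 0.34735177 0.03523285] [-0.0713081  -0.14940146  0.55506583]
```

View pics/w2.png

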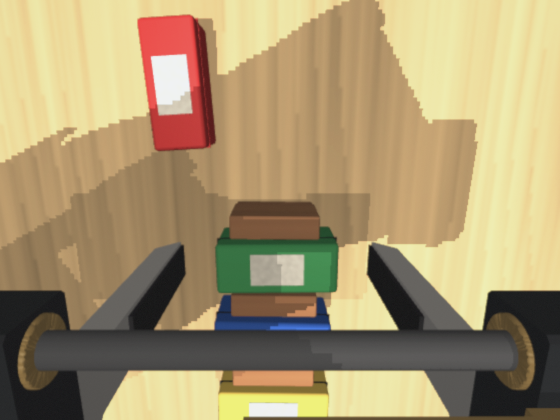

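View pics/d4.png

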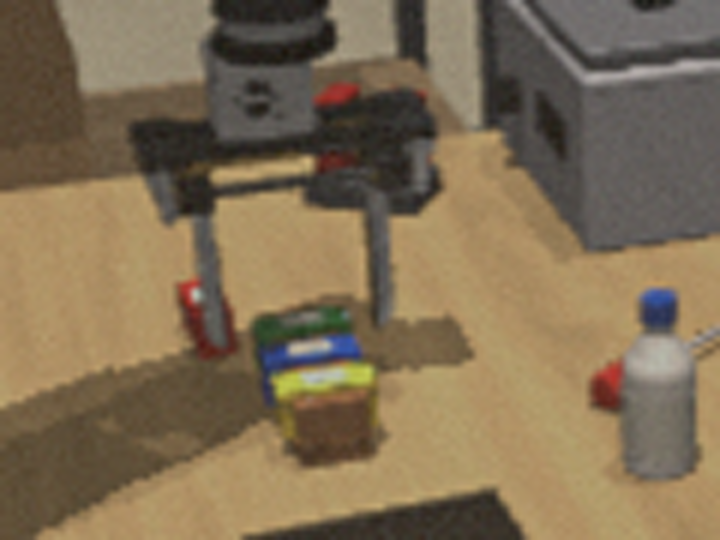

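Run:
```python
from h import *
o,d=pickle.load(open('v2.pkl','rb'))
o,c=d['wrist']
for p in((277,269.5),(217,290),(337,290),(218,236),(336,236)):print(p,pl(c,*p,.046,o).round(4))
```

```text
(277, 269.5) [0.5126 0.3464 0.046 ]
(217, 290) [0.4829 0.3355 0.046 ]
(337, 290) [0.5425 0.3355 0.046 ]
(218, 236) [0.4844 0.3636 0.046 ]
(336, 236) [0.5408 0.3636 0.046 ]
```

>>> step_arm --motion '[[[0.011,0,0,0,0,0],[0.01,0,0,0,0,0],[0,0,0,0,0,0]]]'

```text
time_s: 3.1
ee_pos: [0.5114, 0.3467, 0.0122]
eef_rot: [-1.047, 1.569, -2.618]
force: [0.1, 0.2, -1.0]
grip_width: 0.0938
```

>>> step_arm --motion '[[[0,0,0,0,0,0],[0,0,0,0,0,0],[0,0,0,0,0,0],[0,0,0,0,0,0],[0,0,0,0,0,0],[0,0,0,0,0,0]]]' --fingers 0.05 --squeeze 15

```text
time_s: 3.85
ee_pos: [0.5121, 0.347, 0.0136]
eef_rot: [2.018, 1.571, 0.448]
force: [0.5, -0.2, 3.0]
grip_width: 0.0602
```

>>> step_arm --motion '[[[0,0,0,0,0,0],[0,0,0,0,0,0],[-0.005,0,0,0,0,0],[0,0,0,0,0,0]]]' --fingers 0.072

```text
time_s: 4.35
ee_pos: [0.5122, 0.3472, 0.019]
eef_rot: [2.12, 1.57, 0.549]
force: [-0.3, -0.0, 0.2]
grip_width: 0.0719
```

>>> step_arm --motion '[[[0,0,0,0,0,0],[0,0,0,0,0,0],[0,0,0,0,0,0],[0,0,0,0,0,0],[0,0,0,0,0,0]]]' --fingers 0.05 --squeeze 15

```text
time_s: 4.97
ee_pos: [0.512, 0.347, 0.0184]
eef_rot: [-1.159, 1.571, -2.73]
force: [-0.2, -0.8, 0.4]
grip_width: 0.0598
```

>>> step_arm --motion '[[[-0.006,0,0,0,0,0],[-0.01,0,0,0,0,0],[-0.015,0,0,0,0,0],[-0.018,0,0,0,0,0],[-0.015,0,0,0,0,0],[-0.01,0,0,0,0,0],[0,0,0,0,0,0]]]'

```text
time_s: 5.85
ee_pos: [0.5122, 0.3472, 0.0932]
eef_rot: [2.138, 1.57, 0.567]
force: [-0.3, -0.1, -0.6]
grip_width: 0.0597
```

Run:
```python
from h import *
o,d=snap(['wrist','side'])
print(o['time_s'],o['ee_pos'],o['force'],o['grip_width'])
cv2.imwrite('pics/w3.png',d['wrist'][1]['pixels'][:,:,::-1]);crop(d['side'][1],190,120,310,210,6,'pics/d5.png')
```

```text
5.85 [0.51222411 0.34715999 0.0932271 ] [-0.31580719 -0.13917693 -0.56276013] 0.059682950037977744
```

View pics/w3.png

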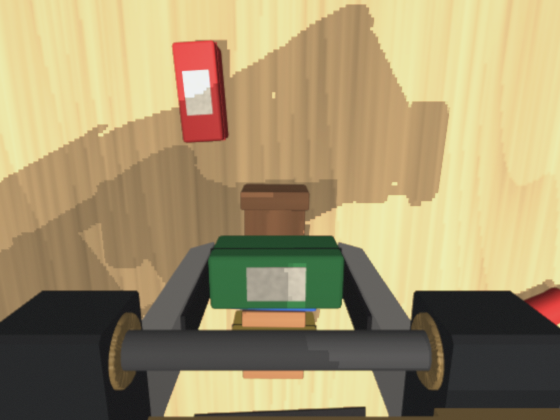

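View pics/d5.png

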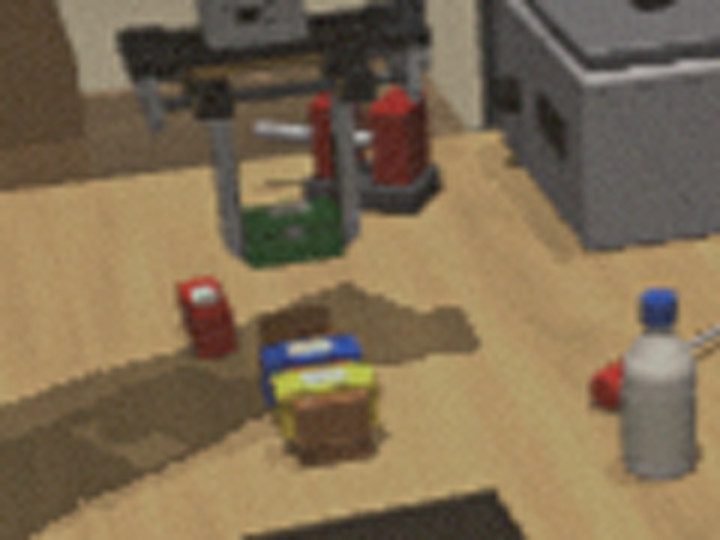

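>>> step_arm --motion '[[[0,0,0.015,0,0,0],[0,0.002,0.03,0,0,0],[0,0.002,0.04,0,0,0],[0,0.002,0.045,0,0,0],[0,0.002,0.04,0,0,0],[0,0,0.03,0,0,0],[0,0,0.02,0,0,0],[0,0,0.012,0,0,0],[0.015,0,0,0,0,0],[0.02,0,0,0,0,0],[0.02,0,0,0,0,0],[0.012,0,0,0,0,0]]]'

```text
time_s: 7.45
ee_pos: [0.5192, 0.1156, 0.0236]
eef_rot: [-1.453, 1.569, -3.023]
force: [-0.9, -0.6, -1.2]
grip_width: 0.0601
```

>>> step_arm --motion '[[[0.008,0,0,0,0,0],[0.004,0,0,0,0,0],[0.003,0,0,0,0,0],[0,0,0,0,0,0],[0,0,0,0,0,0]]]'

```text
time_s: 8.07
ee_pos: [0.5202, 0.115, 0.0108]
eef_rot: [1.732, 1.57, 0.161]
force: [0.0, -0.2, -1.0]
grip_width: 0.0598
```

>>> step_arm --motion '[[[0.002,0,0,0,0,0],[0.001,0,0,0,0,0],[0,0,0,0,0,0]]]'

```text
time_s: 8.45
ee_pos: [0.5199, 0.115, 0.0074]
eef_rot: [-1.318, 1.571, -2.889]
force: [0.2, 0.8, -0.8]
grip_width: 0.0598
```

>>> step_arm --motion '[[[0.001,0,0,0,0,0],[0,0,0,0,0,0]]]'

```text
time_s: 8.7
ee_pos: [0.52, 0.115, 0.0064]
eef_rot: [1.411, 1.571, -0.16]
force: [0.2, 0.2, -0.8]
grip_width: 0.0598
```

>>> step_arm --motion '[[[0.001,0,0,0,0,0],[0,0,0,0,0,0]]]'

```text
time_s: 8.95
ee_pos: [0.5201, 0.115, 0.0063]
eef_rot: [1.716, 1.571, 0.146]
force: [-5.5, -1.1, 13.5]
grip_width: 0.0599
```

>>> step_arm --motion '[[[0.001,0,0,0,0,0],[0,0,0,0,0,0]]]'

```text
time_s: 9.2
ee_pos: [0.52, 0.1151, 0.0057]
eef_rot: [1.82, 1.571, 0.249]
force: [-8.2, -0.6, 18.2]
grip_width: 0.0603
```

>>> step_arm --motion '[[[-0.0015,0,0,0,0,0],[0,0,0,0,0,0]]]'

```text
time_s: 9.45
ee_pos: [0.52, 0.115, 0.0059]
eef_rot: [0.997, 1.571, -0.574]
force: [-0.6, -1.3, -1.0]
grip_width: 0.0599
```

>>> step_arm --motion '[[[0,0,0,0,0,0],[0,0,0,0,0,0],[0,0,0,0,0,0],[0,0,0,0,0,0],[-0.02,0,0,0,0,0],[-0.04,0,0,0,0,0],[-0.04,0,0,0,0,0],[-0.04,0,0,0,0,0],[-0.03,0,0,0,0,0],[0,0,0,0,0,0],[0,0,0,0,0,0]]]' --fingers 0.094

```text
time_s: 10.82
ee_pos: [0.5195, 0.1149, 0.1748]
eef_rot: [-1.397, 1.569, -2.968]
force: [0.6, 0.4, -0.8]
grip_width: 0.094
```

Run:
```python
from h import *
o,d=snap(['wrist','side'])
pickle.dump((o,d),open('v4.pkl','wb'));print(o['time_s'],o['ee_pos'],o['force'],o['grip_width'])
cv2.imwrite('pics/w4.png',d['wrist'][1]['pixels'][:,:,::-1]);crop(d['side'][1],200,170,300,240,7,'pics/d6.png')
```

```text
10.825 [0.51954376 0.11492417 0.1748069 ] [ 0.5961916   0.41926355 -0.82920301] 0.09397810128959014
```

View pics/w4.png

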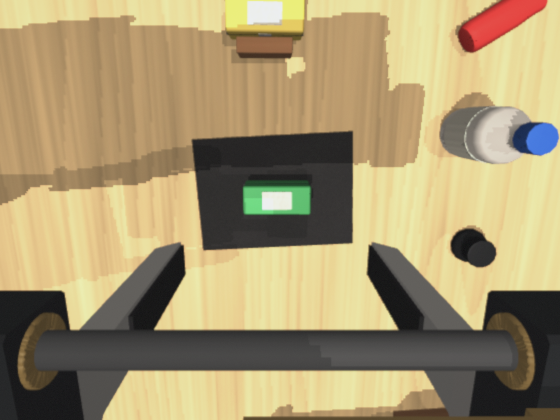

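View pics/d6.png

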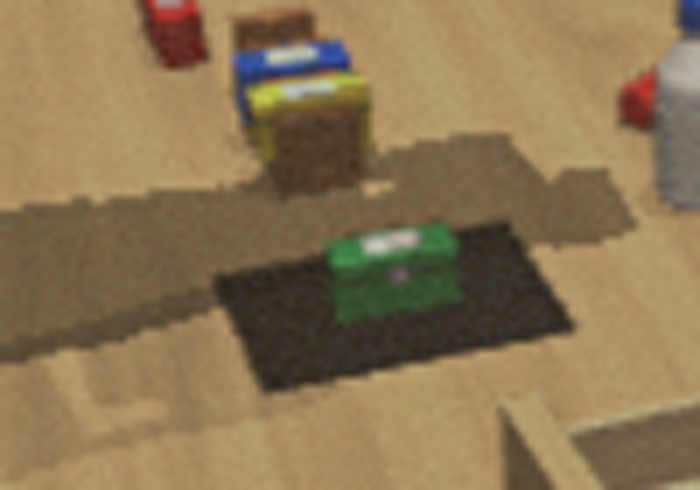

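>>> step_arm --motion '[[[-0.01,0,0,-10.5,0,0],[-0.01,0,0,-10.5,0,0],[-0.01,0,0,-10.5,0,0],[-0.01,0,0,-10.5,0,0],[-0.01,0,0,-10.5,0,0],[-0.01,0,0,-10.5,0,0],[-0.005,0,0,-10.5,0,0],[0,0,0,-10.5,0,0],[0,0,0,-10.5,0,0]]]'

```text
time_s: 12.05
ee_pos: [0.5198, 0.115, 0.2399]
eef_rot: [-3.083, 1.569, -2.999]
force: [-0.5, 0.0, 0.5]
grip_width: 0.0937
```

>>> step_arm --motion '[[[0,-0.025,0,0,0,0],[0,-0.045,0,0,0,0],[0,-0.055,0,0,0,0],[0,-0.06,-0.007,0,0,0],[0,-0.06,0,0,0,0],[0,-0.05,0,0,0,0],[0,-0.03,0,0,0,0],[0,-0.01,0,0,0,0],[0,0,0,0,0,0],[0,0,0,0,0,0],[0,0,0,0,0,0]]]'

```text
time_s: 13.42
ee_pos: [0.5394, -0.2185, 0.2411]
eef_rot: [-0.2, 1.571, -0.121]
force: [0.5, -0.6, -0.4]
grip_width: 0.0939
```

Run:
```python
from h import *
o,d=snap(['wrist','scene','side'])
pickle.dump((o,d),open('v5.pkl','wb'));print(o['time_s'],o['ee_pos'],Rt(o).round(4),o['joint_vel'].round(3),o['qpos'])
cv2.imwrite('pics/w5.png',d['wrist'][1]['pixels'][:,:,::-1])
```

```text
13.425 [ 0.53944739 -0.21854341  0.24109388] [[ 2.000e-04 -7.970e-02  9.968e-01]
 [-0.000e+00  9.968e-01  7.970e-02]
 [-1.000e+00 -0.000e+00  2.000e-04]] [-0.005 -0.    -0.003 -0.001  0.003 -0.001] [-4.47868435e-01  3.48094235e-01  1.37480000e+00  6.03156189e-05
  1.41852275e+00 -2.09845249e+00]
```

View pics/w5.png

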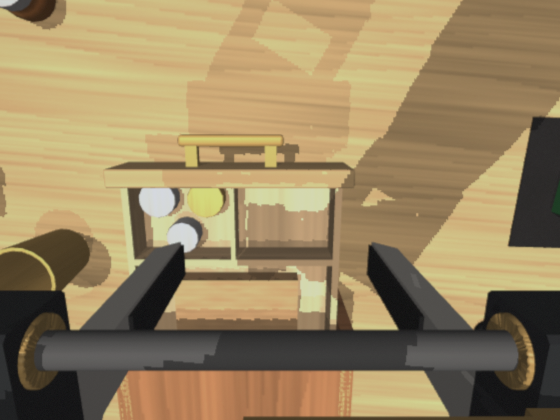

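Run:
```python
from h import *
o,d=pickle.load(open('v5.pkl','rb'))
crop(d['wrist'][1],95,125,365,275,2.9,'pics/w5z.png')
```

```text
(no output)
```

View pics/w5z.png

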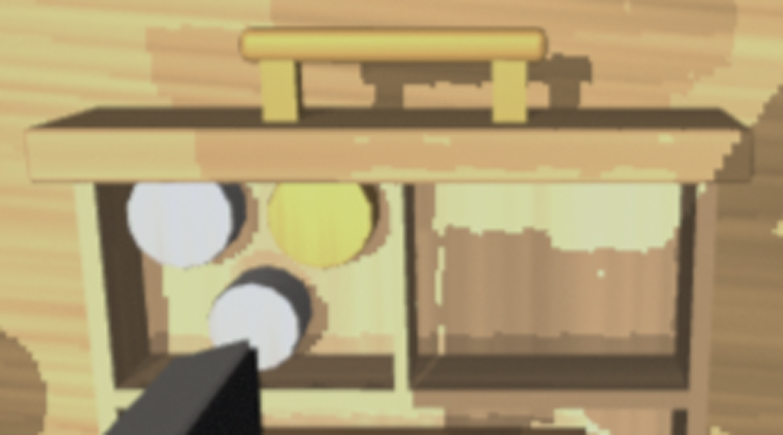

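Run:
```python
from h import *
o,d=pickle.load(open('v5.pkl','rb'))
o,c=d['wrist']
f=lambda u,v,z: pl(c,95+u/2.9-.33,125+v/2.9-.33,z,o)[:2]
P={}
for n,u,v,z in(('pOl',28,130,.117),('pOr',752,130,.117),('pIl',25,182,.117),('pIr',752,182,.117),('cwA',110,388,.104),('cwB',412,388,.104),('cwC',689,388,.104),('lw1',697,190,.104),('pt1',413,190,.104),('hl',240,44,.102),('hr',547,44,.102)):
    P[n]=f(u,v,z);print(n,P[n].round(4))
a=P['pIr']-P['pIl'];print('yaw',np.degrees(np.arctan2(-a[0],a[1])))
a=P['cwC']-P['cwA'];print('yaw',np.degrees(np.arctan2(-a[0],a[1])))
a=P['hr']-P['hl'];print('yaw',np.degrees(np.arctan2(-a[0],a[1])))
y=np.radians(4.6);X=np.array([np.cos(y),np.sin(y)]);Y=np.array([-X[1],X[0]])
for n in P: print(n,round(P[n]@X,4),round(P[n]@Y,4))
# box on mat
o4,d4=pickle.load(open('v4.pkl','rb'));o,c=d4['wrist']
print('box',pl(c,277,201,.034,o))
```

```text
pOl [ 0.5216 -0.3606]
pOr [ 0.5052 -0.1563]
pIl [ 0.5367 -0.362 ]
pIr [ 0.5201 -0.1544]
cwA [ 0.6036 -0.3436]
cwB [ 0.596  -0.2491]
cwC [ 0.5891 -0.1624]
lw1 [ 0.526  -0.1675]
pt1 [ 0.5328 -0.2522]
hl [ 0.4941 -0.305 ]
hr [ 0.4869 -0.2159]
yaw 4.593506741542906
yaw 4.58607687894987
yaw 4.598096819770879
pOl 0.491 -0.4013
pOr 0.4911 -0.1963
pIl 0.506 -0.4039
pIr 0.506 -0.1956
cwA 0.5741 -0.3909
cwB 0.5741 -0.2961
cwC 0.5742 -0.2091
lw1 0.5109 -0.2091
pt1 0.5109 -0.2941
hl 0.468 -0.3436
hr 0.468 -0.2542
box [0.52023604 0.11407486 0.034     ]
```

>>> step_arm --motion '[[[0,0.025,0,0,0,0],[0,0.045,0,0,0,0],[0,0.055,0,0,0,0],[0,0.06,0.007,0,0,0],[0,0.06,0,0,0,0],[0,0.05,0,2.6,0,0],[0.01,0.028,0,2,0,0],[0.03,0.01,0,0,0,0],[0.05,0,0,0,0,0],[0.04,0,0,0,0,0],[0.02,0,0,0,0,0],[0,0,0,0,0,0]]]'

```text
time_s: 15.08
ee_pos: [0.5215, 0.1131, 0.0899]
eef_rot: [-3.0, 1.568, -3.002]
force: [0.5, -0.8, 1.0]
grip_width: 0.0938
```

Run:
```python
from h import *
o,d=snap(['wrist'])
print(o['time_s'],o['ee_pos'],Rt(o).round(4))
o,c=d['wrist']
cv2.imwrite('pics/w6.png',c['pixels'][:,:,::-1])
```

```text
15.075 [0.52150411 0.11314472 0.08992766] [[-2.4e-03  1.6e-03  1.0e+00]
 [-3.0e-04  1.0e+00 -1.6e-03]
 [-1.0e+00 -3.0e-04 -2.4e-03]]
```

View pics/w6.png

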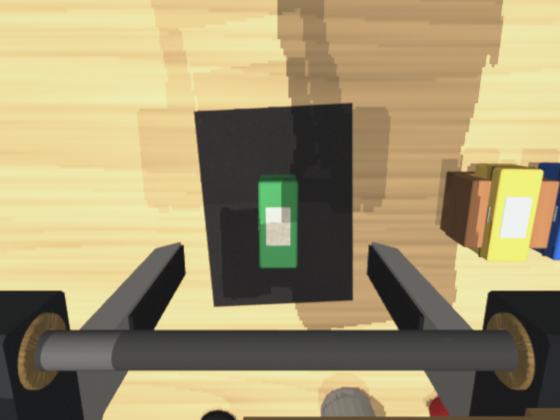

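>>> step_arm --motion '[[[0.03,0,0,0,0,0],[0.016,0,0,0,0,0],[0,0,0,0,0,0],[0,0,0,0,0,0]]]'

```text
time_s: 15.62
ee_pos: [0.5228, 0.1132, 0.046]
eef_rot: [0.153, 1.569, 0.152]
force: [0.1, -0.2, 0.6]
grip_width: 0.0943
```

Run:
```python
from h import *
o,d=snap(['wrist'])
print(o['time_s'],o['ee_pos'],Rt(o).round(4))
o,c=d['wrist']
crop(c,200,150,360,290,5,'pics/w7.png')
pickle.dump(d,open('v7.pkl','wb'))
```

```text
15.625 [0.52280851 0.11320139 0.04604209] [[ 1.4e-03  1.7e-03  1.0e+00]
 [ 2.0e-04  1.0e+00 -1.7e-03]
 [-1.0e+00  2.0e-04  1.4e-03]]
```

View pics/w7.png

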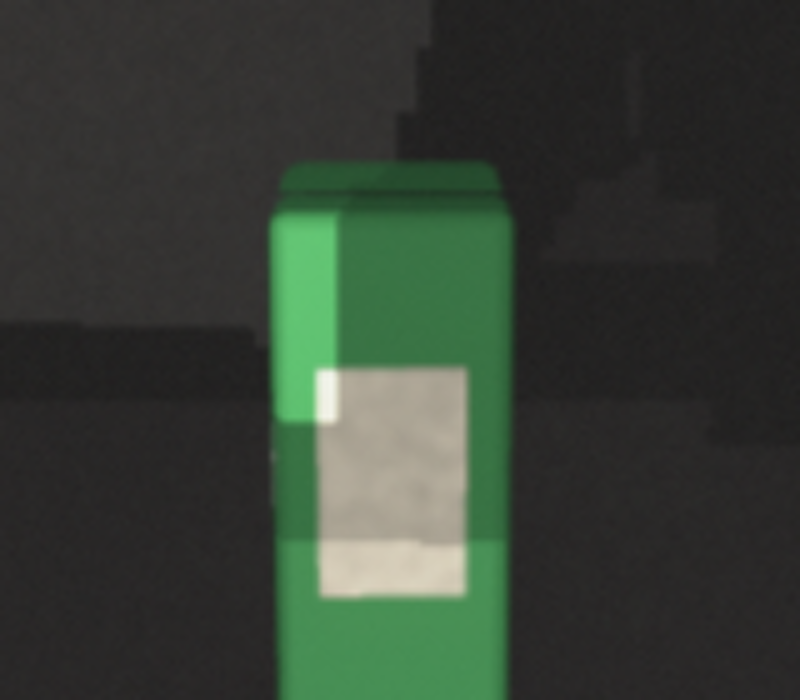

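Run:
```python
from h import *
d=pickle.load(open('v7.pkl','rb'));o,c=d['wrist']
f=lambda u,v: pl(c,200+u/5-.4,150+v/5-.4,.034,o).round(4)
for p in((317,368),(467,368),(467,597),(320,597),(272,212),(512,212)):print(p,f(*p))
```

```text
(317, 368) [0.5069 0.1068 0.034 ]
(467, 368) [0.5069 0.1229 0.034 ]
(467, 597) [0.5334 0.1232 0.034 ]
(320, 597) [0.5334 0.1069 0.034 ]
(272, 212) [0.4898 0.1022 0.034 ]
(512, 212) [0.4898 0.1275 0.034 ]
```

>>> step_arm --motion '[[[0.012,0.0015,-0.0026,0,0,0],[0.015,0,0,0,0,0],[0.01,0,0,0,0,0],[0,0,0,0,0,0],[0,0,0,0,0,0]]]'

```text
time_s: 16.3
ee_pos: [0.5198, 0.1146, 0.0081]
eef_rot: [0.26, 1.571, 0.258]
force: [-0.1, 0.8, 0.6]
grip_width: 0.0938
```

>>> step_arm --motion '[[[0,0,0,0,0,0],[0,0,0,0,0,0],[0,0,0,0,0,0],[0,0,0,0,0,0],[0,0,0,0,0,0],[0,0,0,0,0,0],[0,0,0,0,0,0],[0,0,0,0,0,0]]]' --fingers 0.018 --squeeze 15

```text
time_s: 17.3
ee_pos: [0.5196, 0.1146, 0.0079]
eef_rot: [-2.589, 1.571, -2.591]
force: [-0.3, -0.6, -0.4]
grip_width: 0.0259
```

>>> step_arm --motion '[[[-0.006,0,0,0,0,0],[-0.015,0,0,0,0,0],[-0.03,0,0,0,0,0],[-0.04,0,0,0,0,0],[-0.04,0,0,0,0,0],[-0.025,0,0,-1.6,0,0],[-0.016,0,0,-3,0,0],[0,0,0,0,0,0]]]'

```text
time_s: 18.3
ee_pos: [0.52, 0.1147, 0.1818]
eef_rot: [0.069, 1.568, 0.147]
force: [-1.0, -0.2, -0.9]
grip_width: 0.0254
```

>>> step_arm --motion '[[[0,-0.015,0,0,0,0],[0,-0.03,0,0,0,0],[0,-0.045,0,0,0,0],[0,-0.055,0.006,0,0,0],[0,-0.055,0.0064,0,0,0],[0,-0.05,0,0,0,0],[0,-0.04,0,0,0,0],[0,-0.025,0,0,0,0],[0,-0.01,0,0,0,0],[0,0,0,0,0,0],[0,0,0,0,0,0],[0,0,0,0,0,0]]]'

```text
time_s: 19.8
ee_pos: [0.5576, -0.2076, 0.1801]
eef_rot: [0.148, 1.571, 0.228]
force: [-0.1, 0.1, -1.5]
grip_width: 0.0261
```

Run:
```python
from h import *
o,d=snap(['wrist','scene','side'])
print(o['time_s'],o['ee_pos'],Rt(o).round(4),o['grip_width'],o['force'])
c=d['wrist'][1]
cv2.imwrite('pics/w8.png',c['pixels'][:,:,::-1])
crop(d['side'][1],255,180,365,280,6,'pics/d8.png')
pickle.dump(d,open('v8.pkl','wb'))
```

```text
19.8 [ 0.5575595  -0.20763064  0.18005375] [[ 1.000e-04 -7.940e-02  9.968e-01]
 [ 0.000e+00  9.968e-01  7.940e-02]
 [-1.000e+00  0.000e+00  1.000e-04]] 0.026090879341026777 [-0.09733924  0.1220227  -1.45091844]
```

View pics/w8.png

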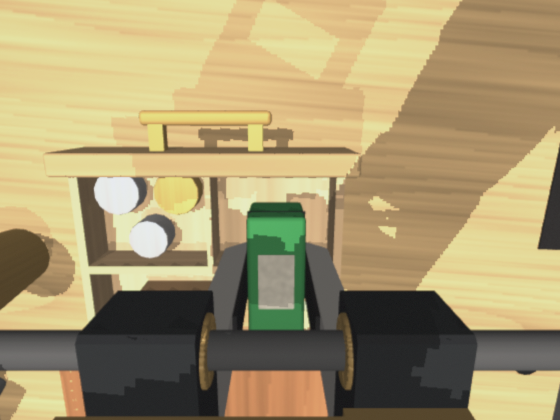

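View pics/d8.png

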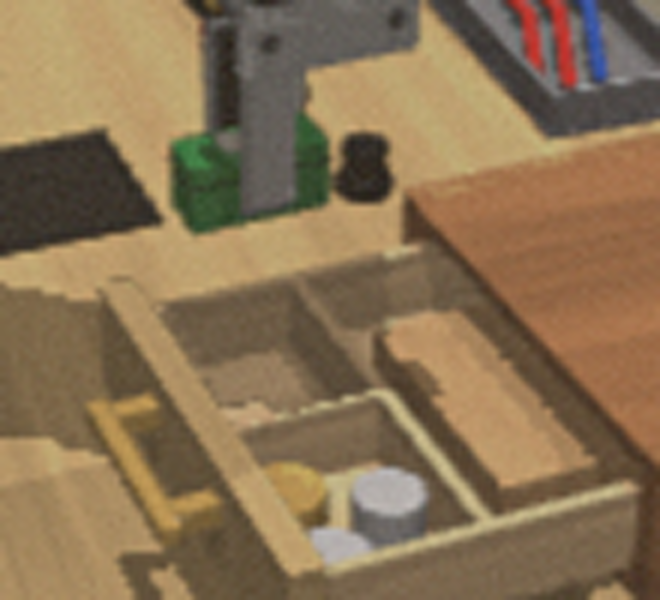

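Run:
```python
from h import *
d=pickle.load(open('v8.pkl','rb'));o,c=d['wrist']
crop(c,40,135,370,275,2.4,'pics/w8z.png');crop(c,225,190,345,340,4,'pics/w8b.png')
```

```text
(no output)
```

View pics/w8z.png

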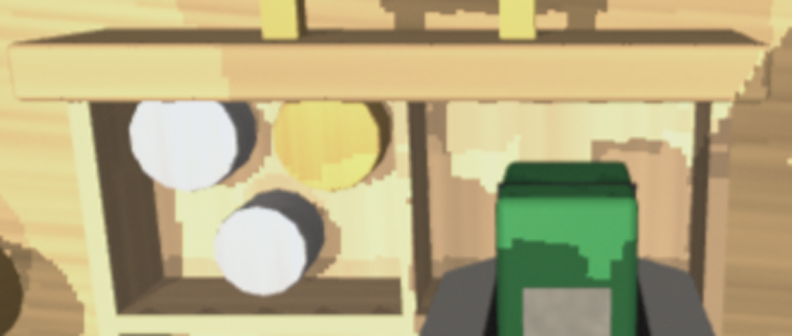

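View pics/w8b.png

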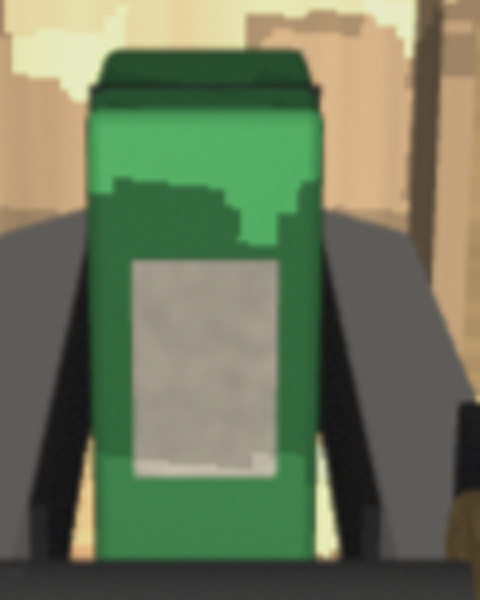

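Run:
```python
from h import *
d=pickle.load(open('v8.pkl','rb'));o,c=d['wrist']
y=np.radians(4.58);X=np.array([np.cos(y),np.sin(y)]);Y=np.array([-X[1],X[0]])
g=lambda p:np.round([p[:2]@X,p[:2]@Y],4)
f=lambda u,v,z: g(pl(c,40+u/2.4-.3,135+v/2.4-.3,z,o))
b=lambda u,v,z: g(pl(c,225+u/4-.4,190+v/4-.4,z,o))
print('tcp',g(o['ee_pos']))
print('pin',f(12,99,.117),f(768,99,.117)); print('cw',f(118,314,.104),f(402,314,.104)); print('part',f(412,110,.104),'lw',f(712,110,.104))
z=o['ee_pos'][2]+.026
L=[b(u,v,z) for u,v in((132,260),(278,260),(277,476),(133,476))];print(L,np.mean(L,0)); print('front top edge',b(90,108,z),b(320,108,z))
```

```text
tcp [ 0.5392 -0.2515]
pin [ 0.5057 -0.4032] [ 0.5057 -0.1957]
cw [ 0.5745 -0.389 ] [ 0.5745 -0.3016]
part [ 0.511  -0.2958] lw [ 0.511  -0.2088]
[array([ 0.5266, -0.2591]), array([ 0.5266, -0.243 ]), array([ 0.553 , -0.2428]), array([ 0.553 , -0.2593])] [ 0.5398  -0.25105]
front top edge [ 0.5093 -0.2634] [ 0.5093 -0.2387]
```

>>> step_arm --motion '[[[0.01,-0.001,0.0005,0,0,0],[0.02,0,0,0,0,0],[0.02,0,0,0,0,0],[0.012,0,0,0,0,0],[0.008,0,0,0,0,0],[0,0,0,0,0,0],[0,0,0,0,0,0]]]'

```text
time_s: 20.82
ee_pos: [0.5583, -0.2095, 0.1106]
eef_rot: [-0.486, 1.57, -0.407]
force: [0.3, -0.9, -0.8]
grip_width: 0.0258
```

Run:
```python
from h import *
o,d=snap(['wrist','side'])
y=np.radians(4.58);X=np.array([np.cos(y),np.sin(y)]);Y=np.array([-X[1],X[0]])
print(o['time_s'],o['ee_pos'],o['ee_pos'][:2]@X,o['ee_pos'][:2]@Y,o['grip_width'],o['force'])
c=d['wrist'][1]
crop(c,150,130,400,340,3,'pics/w9.png')
crop(d['side'][1],255,180,365,280,6,'pics/d9.png')
pickle.dump(d,open('v9.pkl','wb'))
```

```text
20.825 [ 0.55833027 -0.20950565  0.11059025] 0.5398181853793984 -0.2534198822337672 0.025812255427636287 [ 0.32048452 -0.85208579 -0.79830076]
```

View pics/w9.png

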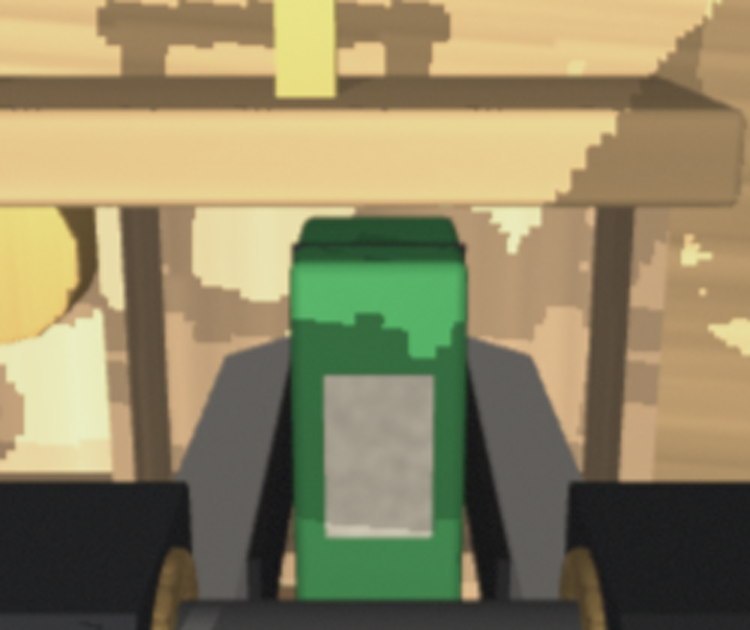

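View pics/d9.png

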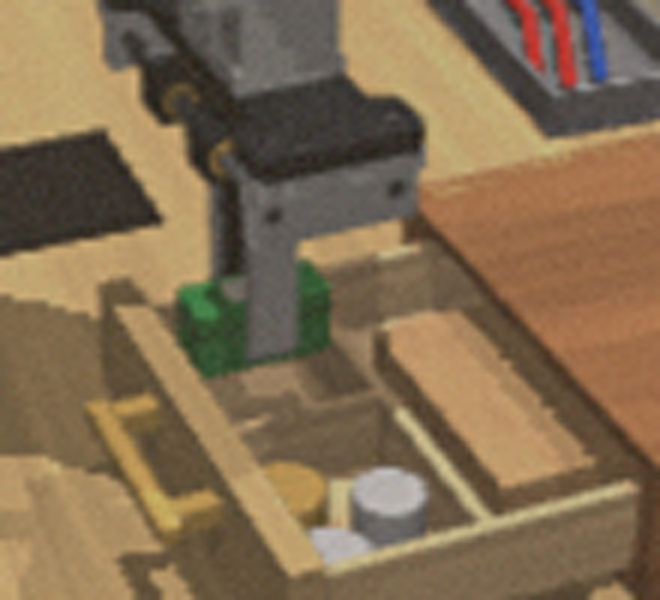

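Run:
```python
from h import *
d=pickle.load(open('v9.pkl','rb'));o,c=d['wrist']
y=np.radians(4.58);X=np.array([np.cos(y),np.sin(y)])
f=lambda u,v,z:pl(c,150+u/3-.33,130+v/3-.33,z,o)[:2]@X
z=o['ee_pos'][2]+.026
print(f(380,206,.117),f(380,260,z),(f(380,376,z)+f(380,537,z))/2,o['ee_pos'][:2]@X)
```

```text
0.5061606813964749 0.5097410483028887 0.5405221917848145 0.5398181853793984
```

>>> step_arm --motion '[[[0.006,0,0,0,0,0],[0.008,0,0,0,0,0],[0.008,0,0,0,0,0],[0.004,0,0,0,0,0],[0.002,0,0,0,0,0],[0,0,0,0,0,0]]]'

```text
time_s: 21.68
ee_pos: [0.5581, -0.2094, 0.082]
eef_rot: [-0.539, 1.571, -0.46]
force: [-0.6, -0.1, -0.6]
grip_width: 0.0258
```

Gap is about 4 mm at each end, with no contact. Continuing to the floor.

>>> step_arm --motion '[[[0.002,0,0,0,0,0],[0.001,0,0,0,0,0],[0.001,0,0,0,0,0],[0,0,0,0,0,0]]]'

```text
time_s: 22.18
ee_pos: [0.558, -0.2094, 0.0779]
eef_rot: [2.593, 1.571, 2.672]
force: [-0.8, -0.2, -1.0]
grip_width: 0.0255
```

>>> step_arm --motion '[[[0.001,0,0,0,0,0],[0,0,0,0,0,0]]]'

```text
time_s: 22.42
ee_pos: [0.558, -0.2094, 0.0769]
eef_rot: [2.247, 1.571, 2.326]
force: [-0.2, -0.6, -0.6]
grip_width: 0.0258
```

>>> step_arm --motion '[[[0.001,0,0,0,0,0],[0,0,0,0,0,0]]]'

```text
time_s: 22.68
ee_pos: [0.5581, -0.2094, 0.0759]
eef_rot: [-0.279, 1.571, -0.2]
force: [-0.5, -1.2, -0.4]
grip_width: 0.0257
```

>>> step_arm --motion '[[[0.001,0,0,0,0,0],[0,0,0,0,0,0]]]'

```text
time_s: 22.92
ee_pos: [0.5586, -0.2094, 0.0759]
eef_rot: [-0.29, 1.569, -0.211]
force: [-0.2, 0.7, 7.4]
grip_width: 0.0259
```

>>> step_arm --motion '[[[-0.0005,0,0,0,0,0],[0,0,0,0,0,0],[0,0,0,0,0,0],[0,0,0,0,0,0]]]' --fingers 0.042

```text
time_s: 23.42
ee_pos: [0.558, -0.2094, 0.0753]
eef_rot: [2.797, 1.571, 2.876]
force: [0.2, 1.2, -0.4]
grip_width: 0.0419
```

>>> step_arm --motion '[[[-0.01,0,0,0,0,0],[-0.02,0,0,0,0,0],[-0.035,0,0,0,0,0],[-0.035,0,0,0,0,0],[-0.03,0,0,0,0,0],[0,0,0,0,0,0],[0,0,0,0,0,0]]]'

```text
time_s: 24.3
ee_pos: [0.5577, -0.2093, 0.2048]
eef_rot: [2.664, 1.57, 2.742]
force: [0.2, 0.1, -0.5]
grip_width: 0.042
```

Run:
```python
from h import *
o,d=snap(['wrist','side'])
y=np.radians(4.58);X=np.array([np.cos(y),np.sin(y)]);Y=np.array([-X[1],X[0]])
print(o['time_s'],o['ee_pos'],o['ee_pos'][:2]@X,o['ee_pos'][:2]@Y,o['grip_width'],o['force'])
c=d['wrist'][1]
cv2.imwrite('pics/w10.png',c['pixels'][:,:,::-1])
crop(d['side'][1],255,180,365,280,6,'pics/d10.png')
pickle.dump(d,open('v10.pkl','wb'))
```

```text
24.3 [ 0.55774898 -0.20928164  0.20481481] 0.5392566376485315 -0.25315016272164903 0.041962734486105234 [ 0.23051025  0.12561648 -0.48759768]
```

View pics/w10.png

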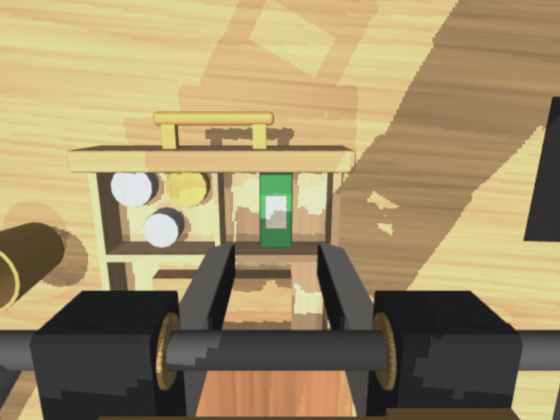

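View pics/d10.png

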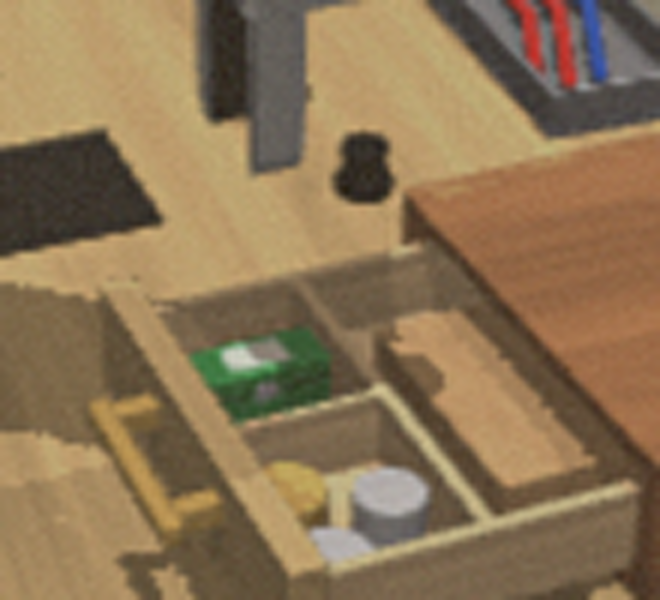

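>>> step_arm --motion '[[[0,-0.006,-0.015,0,0,0],[0,-0.01,-0.025,0,0,0],[0,-0.012,-0.027,0,0,0],[0,-0.01,-0.022,0,0,0],[0,-0.008,-0.015,0,0,0],[0,0,0,0,0,0],[0.025,0,0,0,0,0],[0.04,0,0,0,0,0],[0.035,0,0,0,0,0],[0.023,0,0,0,0,0],[0,0,0,0,0,0],[0,0,0,0,0,0]]]' --fingers 0.0

```text
time_s: 25.9
ee_pos: [0.4586, -0.2635, 0.0834]
eef_rot: [-0.652, 1.57, -0.574]
force: [-0.7, -1.0, 0.7]
grip_width: 0.0005
```

Run:
```python
from h import *
o,d=snap(['wrist','side'])
y=np.radians(4.58);X=np.array([np.cos(y),np.sin(y)]);Y=np.array([-X[1],X[0]])
print(o['time_s'],o['ee_pos'],o['ee_pos'][:2]@X,o['ee_pos'][:2]@Y,o['grip_width'],o['force'],o['qpos'])
cv2.imwrite('pics/w11.png',d['wrist'][1]['pixels'][:,:,::-1])
crop(d['side'][1],240,180,360,280,6,'pics/d11.png')
```

```text
25.9 [ 0.45864022 -0.26348878  0.08340885] 0.4361358583972694 -0.2992702811757904 0.00047776586889233504 [-0.72554036 -0.95943335  0.68568152] [-5.90719260e-01  3.88443242e-01  1.70754068e+00  2.36661558e-05
  1.04441731e+00 -2.24042811e+00]
```

View pics/w11.png

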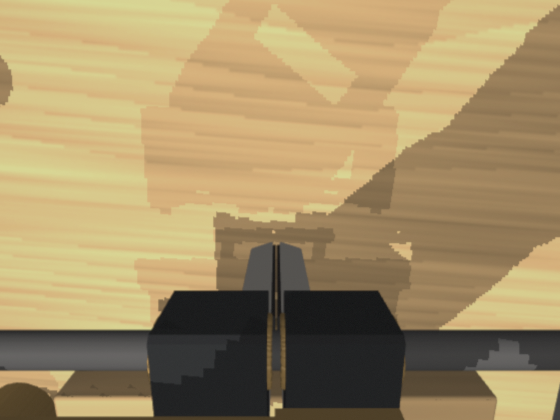

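View pics/d11.png

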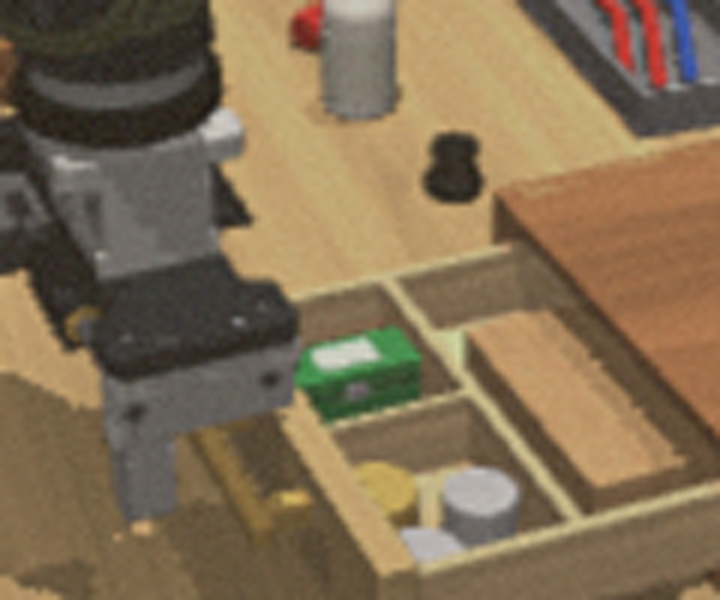

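>>> step_arm --motion '[[[0,0,0.004,0,0,0],[0,0,0.004,0,0,0],[0,0,0.003,0,0,0],[0,0,0.002,0,0,0],[0,0,0.002,0,0,0],[0,0,0.002,0,0,0],[0,0,0.002,0,0,0],[0,0,0.002,0,0,0],[0,0,0.003,0,0,0],[0,0,0.003,0,0,0]]]'

```text
time_s: 27.25
ee_pos: [0.485, -0.2612, 0.0824]
eef_rot: [2.715, 1.571, 2.794]
force: [-2.0, -0.3, 0.9]
grip_width: 0.0005
```

>>> step_arm --motion '[[[0,0,0.004,0,0,0],[0,0,0.005,0,0,0],[0,0,0.006,0,0,0],[0,0,0.006,0,0,0],[0,0,0.006,0,0,0],[0,0,0.006,0,0,0],[0,0,0.006,0,0,0],[0,0,0.006,0,0,0],[0,0,0.006,0,0,0],[0,0,0.006,0,0,0],[0,0,0.005,0,0,0],[0,0,0.004,0,0,0]]]'

```text
time_s: 28.75
ee_pos: [0.551, -0.2561, 0.0824]
eef_rot: [-0.721, 1.571, -0.642]
force: [-2.8, -0.2, 0.9]
grip_width: 0.0005
```

Run:
```python
from h import *
o,d=snap(['side','scene'])
y=np.radians(4.58);X=np.array([np.cos(y),np.sin(y)]);Y=np.array([-X[1],X[0]])
print(o['time_s'],o['ee_pos'],o['ee_pos'][:2]@X,o['ee_pos'][:2]@Y,o['force'])
crop(d['side'][1],260,160,390,280,6,'pics/d12.png')
```

```text
28.75 [ 0.55101751 -0.2560682   0.08244589] 0.5288107102328976 -0.2992498114199652 [-2.77024833 -0.2491821   0.92718274]
```

View pics/d12.png

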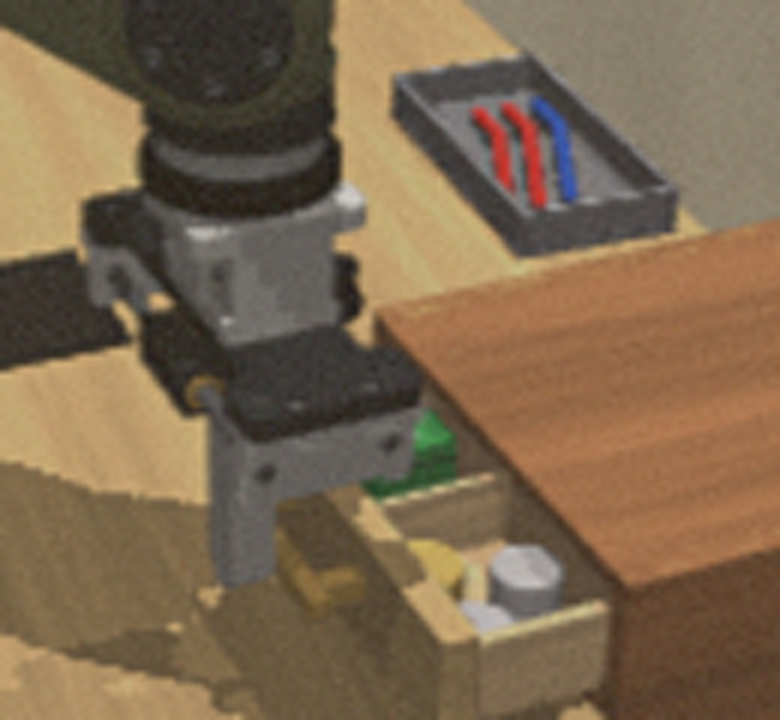

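>>> step_arm --motion '[[[0,0,0.005,0,0,0],[0,0,0.005,0,0,0],[0,0,0.005,0,0,0],[0,0,0.005,0,0,0],[0,0,0.005,0,0,0],[0,0,0.004,0,0,0],[0,0,0.003,0,0,0],[0,0,0.002,0,0,0],[0,0,0.002,0,0,0],[0,0,0.002,0,0,0],[0,0,0.002,0,0,0],[0,0,0.002,0,0,0]]]'

```text
time_s: 30.35
ee_pos: [0.5927, -0.2528, 0.0824]
eef_rot: [2.653, 1.571, 2.731]
force: [-0.7, 0.7, -0.6]
grip_width: 0.0005
```

>>> step_arm --motion '[[[0,0,0.002,0,0,0],[0,0,0.002,0,0,0],[0,0,0.002,0,0,0],[0,0,0.002,0,0,0]]]'

```text
time_s: 30.85
ee_pos: [0.6007, -0.2522, 0.0824]
eef_rot: [3.082, 1.571, -3.123]
force: [-1.5, 0.2, -0.8]
grip_width: 0.0005
```

Run:
```python
from h import *
o,d=snap(['side','scene'])
y=np.radians(4.58);X=np.array([np.cos(y),np.sin(y)]);Y=np.array([-X[1],X[0]])
print(o['time_s'],o['ee_pos'][:2]@X,o['ee_pos'][:2]@Y,o['force'])
crop(d['side'][1],280,180,390,280,6,'pics/d13.png')
```

```text
30.85 0.5786093858634948 -0.2993199060396442 [-1.49597444  0.18833168 -0.80721176]
```

View pics/d13.png

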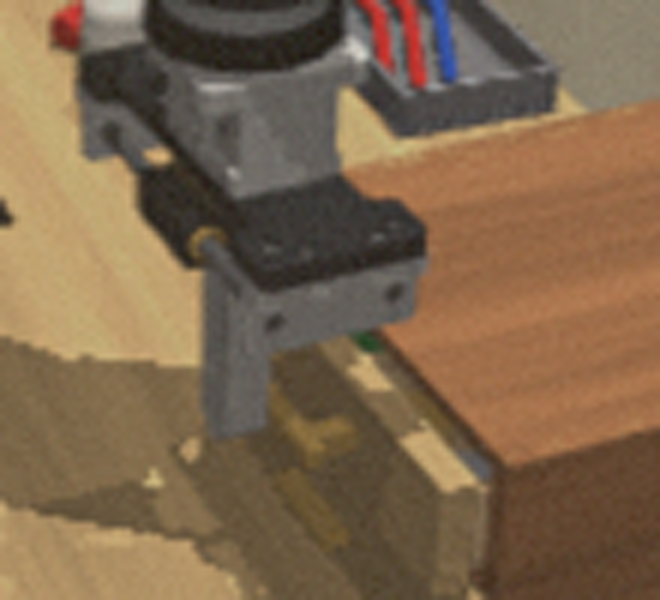

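Nearly closed; continuing at about 12 mm/s.

>>> step_arm --motion '[[[0,0,0.0015,0,0,0],[0,0,0.0015,0,0,0],[0,0,0.0015,0,0,0],[0,0,0.0015,0,0,0]]]'

```text
time_s: 31.45
ee_pos: [0.6067, -0.2518, 0.0825]
eef_rot: [-0.886, 1.571, -0.807]
force: [-2.2, -0.9, 1.5]
grip_width: 0.0004
```

>>> step_arm --motion '[[[0,0,0.001,0,0,0],[0,0,0.001,0,0,0],[0,0,0.001,0,0,0]]]'

```text
time_s: 31.82
ee_pos: [0.6086, -0.2516, 0.0825]
eef_rot: [2.974, 1.568, 3.052]
force: [-15.5, 0.3, 8.0]
grip_width: 0.0005
```

>>> step_arm --motion '[[[0,0,0.001,0,0,0],[0,0,0.001,0,0,0]]]'

```text
time_s: 32.08
ee_pos: [0.6087, -0.2516, 0.0825]
eef_rot: [2.933, 1.563, 3.011]
force: [-30.9, 0.9, 16.6]
grip_width: 0.0005
```

>>> step_arm --motion '[[[0,0,-0.003,0,0,0],[0,0,-0.01,0,0,0],[0,0,-0.02,0,0,0],[0,0,-0.03,0,0,0],[-0.02,0,-0.02,0,0,0],[-0.04,0,-0.01,0,0,0],[-0.04,0,0,0,0,0],[-0.03,0,0,0,0,0],[0,0,0,0,0,0],[0,0,0,0,0,0]]]'

```text
time_s: 33.33
ee_pos: [0.5184, -0.2584, 0.2114]
eef_rot: [2.463, 1.57, 2.541]
force: [-0.6, 0.5, -0.3]
grip_width: 0.0007
```

Run:
```python
from h import *
o,d=snap(['side','scene','wrist'])
print(o['time_s'],o['ee_pos'],o['force'])
crop(d['side'][1],280,180,400,280,6,'pics/d14.png')
cv2.imwrite('pics/s14.png',d['scene'][1]['pixels'][:,:,::-1])
cv2.imwrite('pics/w14.png',d['wrist'][1]['pixels'][:,:,::-1])
```

```text
33.325 [ 0.51837877 -0.25838156  0.21135815] [-0.61456832  0.46820712 -0.26343247]
```

View pics/d14.png

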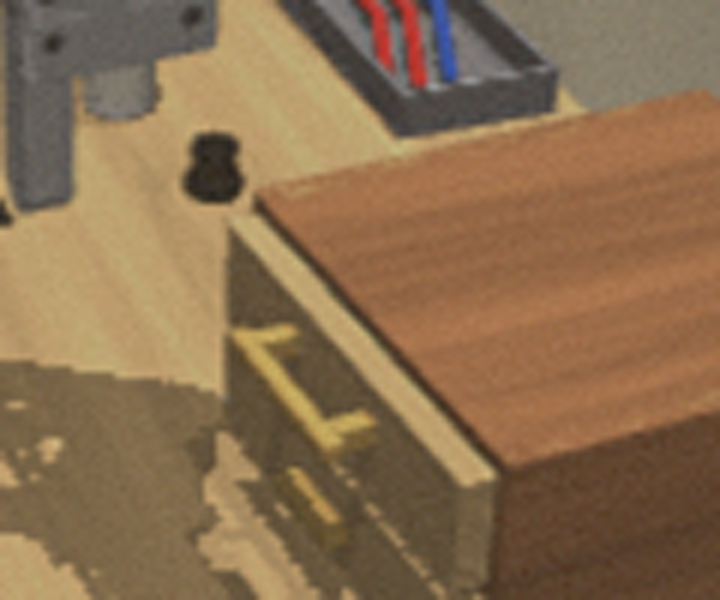

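View pics/s14.png

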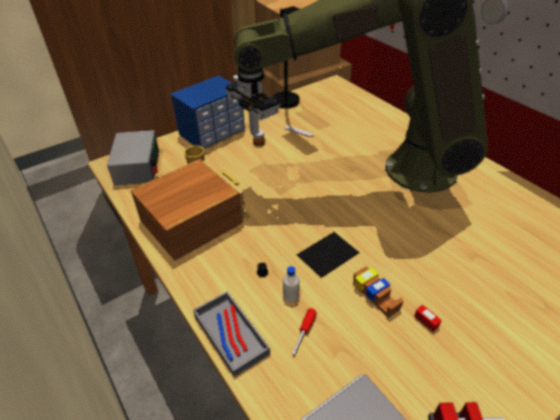

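View pics/w14.png

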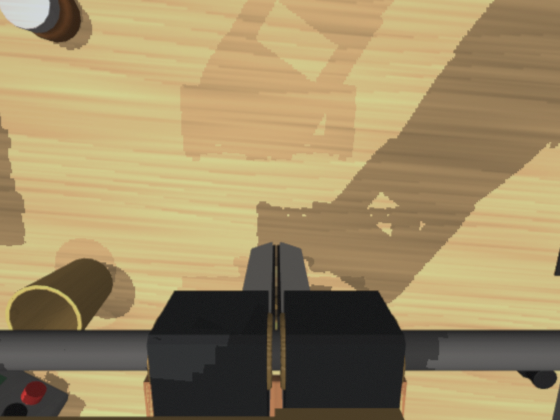

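Run:
```python
from h import *
o,d=snap(['side'])
c=d['side'][1]
y=np.radians(4.58);X=np.array([np.cos(y),np.sin(y)])
f=lambda u,v,z:pl(c,280+u/6-.4,180+v/6-.4,z)[:2]@X
print('outer',f(232,222,.117),f(466,488,.117),'inner',f(257,214,.117),f(494,480,.117),'cab',f(258,192,.125),f(508,466,.125),o['joint_vel'].round(3))
```

```text
outer 0.6209891354958491 0.6203324897991644 inner 0.6341333036245518 0.6323690198612485 cab 0.6368886355959252 0.6356300084522049 [-0.    -0.    -0.006 -0.001  0.002 -0.001]
```

```bash
python3 -c "
from station import ticket; print(ticket.hand_in())"
```

```text
the job is handed in; nothing more can be done
None
```

The green box is filed in the front-left compartment with its long side front to back, the drawer is shut, and I have handed the job in at about 33 s of the 69 s allowed.

**Sequence:** I gripped the box by its ends, lifted it out of the rack and set it upright on the black mat. I let go, gripped it again by its long sides (25.9 mm wide) and lowered it until it touched the compartment floor. After releasing it I pushed the handle bar to shut the drawer, slowing to about 8–12 mm/s at the end. At the stop the wrist force rose to about 31 N along x and 17 N up. I then backed off and lifted clear.

**Last checks:**
- **Box:** the pictures taken just before closing showed it upright, with about 4 mm free at the front end by my measurement.
- **Drawer:** the front panel's outer face measured about 0.62 m along the cabinet's front-to-back axis and the carcass front about 0.636 m. That is one panel thickness, so the drawer is home to within 1–2 mm. The panel's inner edge measured 2–3 mm short of the carcass, which I put down to pixel error; the force at the stop agrees with it being shut.
- **Other things:** the blue and yellow boxes and the bench things look unmoved, and the arm was touching nothing. I did not check the box again after closing, because it cannot be seen inside the drawer.

**Hiccup and disagreement:**
- My first grip in the rack was about 5 mm too low, so I opened the fingers, raised them and gripped again before lifting.
- The fixed cameras and the wrist camera disagreed by a few mm on positions. I relied mainly on the wrist camera.

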